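# Load a photomask frame into the sprung inspection stand

### The arm

A 6-joint arm with a two-finger parallel gripper is mounted at the origin on the work surface. World frame = base frame: x ahead of the robot, y to its left, z up, the work surface at z = 0. Lengths are in m, angles in degrees, forces in N, time in s.
With the tool pointing down it reaches from about 0.35 to 0.875 m from the base axis. Payload 4.2 kg.
Tool frame: the origin (TCP) lies midway between the tips of the shut fingers; the grasp point (between the pads) lies 19 mm behind it; z points along the fingers, y is the line along which they close (so a half turn about z gives the same grasp; the last joint's range is limited). The gripper opens to 87 mm and grips with 3 to 60 N. Pads are 19 mm wide; open, the fingers measure 117 mm over their backs; the gripper's body (75 mm by 190 mm) begins 51 mm behind the grasp point.
Start: joints at [-50.501, 22.042, 0.453, 0, -68.411, -14.817], TCP at [0.261, -0.568, 0.223] pointing down, gripper open.
Joint ranges: [-179.83, 179.83], [-69.29, 118.12], [-61.27, 80.66], [-181.25, 117.63], [-171.15, -9.14], [-177.46, 177.46]. Speed limits (degrees/s): [159.86, 159.86, 180, 180, 180, 180].

### API

Orientations are given as a 3x3 rotation matrix whose columns are the frame's x, y, z axes.
In Python, from station import r, cams gives the robot as it stands.
- The arm moves only by the tool play_rows, never from a script. Its argument "commands" is text: rows parted by semicolons, each of 6 numbers parted by spaces: the shift along the world's x, y, z normalised to -1 to 1, where 1 is 30 mm, then the turn, a rotation vector about the world's x, y, z normalised to -1 to 1, where 1 is 0.15 rad. A call has 1 to 20 rows; each row shifts and turns the commanded pose from where the row before left it; what a row does not reach is not made up. A row lasts 1/10 s, in which the tool goes at most 50 mm and 8.59 degrees, less where a joint would pass 70% of its speed; a pose out of reach is approached as far as the arm can. A call with a number of a shift or a turn outside -1 to 1 is refused whole. A call with a gripper value outside its range is refused whole. "grip" is the finger opening in mm, from 0 to 87, set as the call begins (left out, the last holds). The fingers move at their own pace and stop on an object; the grip force is fixed at half the most. Time passes only in rows, so rows that do not move let the fingers close. It gives the time, the measured TCP pose, the force, the opening and the grip force at its end, in the units of the state.
- r.sense(): the state, without advancing time (a new reading comes with each control period).
- cams.capture(name): name is "scene" or "top" or "wrist"; returns (picture, depth): 420x560x3 uint8, blue, green, red; 420x560 float32, m along the optical axis (not along the pixel's ray), 0 where there is no reading.
- cams.camera_info(name): a dict with "mtx" (3x3 intrinsics, pixels), "R" (3x3) and "t" (3): a world point X has camera coordinates R X + t. Camera axes: x right, y down, z forward; pixel columns grow to the right and rows downward; lengths in m; the calibration is good to about 2 mm. A picture is of the moment at which its call begins: read the wrist's pose just before it. camera_info takes no time and is no camera call; for the wrist camera it gives the pose at the moment of the call.
- r.finish_job(): hands the job in; it is judged then, once.
The state is a dict: "time_s": time; "joints": joint angles; "joint_velocities": joint speeds; "effort": joint torques, N m; "tcp_pos": TCP position; "ee_rot": TCP orientation; "wrist_force": force on the tool from outside, world axes, zero at the start; "moment": the same for the moment, N m; "gripper_width": opening from 0.0 (shut) to 1.0 (fully open); "gripper_force": force on a finger pad.
Only numpy, scipy, OpenCV 4.12 (cv2) and the standard library are available. Lean on these libraries where they do the work, as an engineer would, in place of code of your own. Each camera call takes 0.05 s, during which the arm holds its last target. There are 200 camera calls.

### The job

Take the mask frame with the red grip out of the teal rack and load it into the leaning inspection stand: press the sprung bottom rail down with the frame's lower edge, swing its top edge in under the two hooks and let the spring close on it, so that the frame is held centred between rail and hooks, flat against the back bars. Then let go, and leave the white-grip frame in the rack, and the wafer cassette and tweezers where they lie.

Things in the scene. Friction and masses are not known exactly. Their poses are not given: they have to be found in the camera images.
- mask_center (a point): Centre of the plate of the mask frame to load: black frame, dark brown mask, 140 x 140 x 10 mm thick, 0.25 to 0.4 kg, RED grip on its top edge. Own axes: x through the thickness, y along the width, z up towards the grip; front and back alike. Lower edge 70 mm below this point, top edge (shoulders) 70 mm above.
- mask_grip (a point): Middle of that frame's grip, 99 mm above the plate's centre: a flat red tab, 12 mm thick (its x), 40 mm wide (y), 58 mm tall (from the shoulders up), in the middle of the width. Axes as mask_center.
- spare_center (a point): Centre of the plate of a like frame that must stay in the rack: amber mask, WHITE grip.
- rack: Fixed teal rack, 160 (its x) x 166 (its y) x 76 mm high; the frames stand in it upright. Origin: centre of its underside, z up. Three slots at x = -50, 0 and +50 mm, each 14 mm wide, 64 mm deep, floor 12 mm above the table. The middle slot is empty; the frames are in the outer ones, in either order, faces along the rack's x. A frame comes out straight upwards.
- easel: Leaning part of the inspection stand, fixed on a 200 x 212 mm base. Origin: middle of the width, in the front plane of the two back bars (z 15 to 29 and 88 to 108 mm), at the free sprung rail's floor, 85 mm above the table. x out of the front, y along the width, z up the slope, leaning back 30 degrees from vertical. A loaded frame's centre is at x = 5, y = 0, z = 58 mm.
- hooks_mid (a point): Midway between the two fixed top hooks, level with their undersides: easel x = 0, y = 0, z = 128 mm. Hooks in easel axes (mm): |y| 43 to 69, undersides z = 128, tops z = 134, reaching out to x = 18, each with a front lip (x 13 to 18) hanging down to z = 122. Between them is free room for grip and fingers. Loaded, the frame's shoulders press on the undersides, behind the lips.
- rail (a joint): Travel (m) of the sprung bottom rail down the slope (easel -z): 0 at rest, 0.028 fully pressed, 0.012 with a frame loaded. The spring pushes back with about 6 N at 0 and 15 N fully down. A frame passes below the hooks' lips only with the rail down by more than 0.018.
- rail_mid (a point): Middle of the floor of the rail's channel, a beige trough 164 mm long: easel x = 8 mm, y = 0, z = minus the rail's travel; moves with the rail. The channel is 18 mm wide (easel x from -1 to 17 mm), with lips 8 mm high front and back and end stops at y = -78 and +78 mm. Side posts stand at |y| 88 to 100 mm, behind x = 0, up to z = 132 mm.
- cassette: Loose white wafer cassette, 140 x 120 x 100 mm high, bystander; origin in the middle of its underside.
- tweezers: Loose dark tweezers, 138 mm long, 8 mm high, lying between rack and stand, bystander.
Things that resemble listed ones, but are neither listed nor needed, are in the scene too. Leave any blue or purple look-alike of the part that bears mask_center alone.

How it is judged (in metres and radians):
On the way:
1. the mask frame presses the sprung bottom rail down by more than 18 mm (value of joint rail above 0.018 m and distance between mask_center and rail_mid below 0.085 m), for 0.1 s.
At the end, for the whole second after the job is handed in: The released red-grip frame rests in the stand, clamped by the rail (8 to 16 mm down) under the hooks: centre within 5 mm (3 mm upwards) of its loaded place along the slope, 5 mm front to back and 10 mm sideways, parallel to the easel within 0.06 rad; spare, cassette, tweezers in place (x of mask_center in the frame of easel between 0 and 0.01 m and y of mask_center in the frame of easel between -0.01 and 0.01 m and z of mask_center in the frame of easel between 0.053 and 0.061 m and angle between the z axis of mask_center and the z axis of easel, either way round below 0.06 rad and angle between the x axis of mask_center and the x axis of easel, either way round below 0.06 rad and value of joint rail between 0.008 and 0.016 m and linear speed of mask below 0.02 m/s); the robot touches nothing.
It fails at once if the white-grip frame is pulled from its place in the rack (moved more than 20 mm) (distance of spare_center from where it was at the start of the episode above 0.02 m).
It fails at once if the cassette or the tweezers are moved more than 30 mm (distance of any of cassette, tweezers from where it was at the start of the episode above 0.03 m).
It also fails if it takes over 45 s, if anything falls off the work surface, if the arm or the gripper's body presses on something with over 40 N, if the wrist force passes 120 N, or if a joint passes its speed limit or range.

## Working session

There is one attempt and no reset: what is moved stays moved. The work goes in short steps, Python scripts to look and compute and a tool call to move; the robot and the scene stay as the last step left them, time stands still between calls to the robot, and variables do not carry over. Pictures are saved under pics/ and viewed, at most 10 in all, crops included, and the job is handed in when it is done.

Besides the shell and the picture viewer there is one more tool, called after "Request:" as name(argument=value, ...) on one line, values as JSON. play_rows: Moves the arm, as the interface text tells. Scaled input: -1 to 1 covers 30 mm each way for a shift and 0.15 rad each way for a turn. Its arguments: {"type":"object","properties":{"commands":{"type":"string"},"grip":{"type":"number"}},"required":["commands"]}

```bash
ls; mkdir -p pics
cat > h.py <<'E'
import numpy as np,cv2
from station import r,cams
def pts(name):
    i=cams.camera_info(name); p,d=cams.capture(name)
    v,u=np.mgrid[:420,:560]; K=i["mtx"]
    c=np.stack([(u-K[0][2])/K[0][0]*d,(v-K[1][2])/K[1][1]*d,d],-1)
    return p,d,(c-np.array(i["t"]))@np.array(i["R"])
E
python3 - <<'E'
from h import *
for n in("scene","top"):
    p,d,X=pts(n); np.savez(f"{n}.npz",p=p,d=d,X=X); cv2.imwrite(f"pics/{n}.png",p)
    i=cams.camera_info(n); print(n,np.array(i["mtx"]).round(1).tolist(),-np.array(i["R"]).T@i["t"],np.array(i["R"])[2])
s=r.sense();print(s["time_s"],s["tcp_pos"],np.array(s["ee_rot"]).round(3).tolist())
E
```

```text
pics
scene [[456.8, 0.0, 272.1], [0.0, 456.8, 207.3], [0.0, 0.0, 1.0]] [1.08914043 0.95659366 0.75116378] [-0.46621926 -0.69568116 -0.54650465]
top [[510.8, 0.0, 273.9], [0.0, 510.8, 216.6], [0.0, 0.0, 1.0]] [0.3764213  0.17111978 1.3242825 ] [ 0.15715394 -0.02133112 -0.98734372]
0.1 [ 0.26078369 -0.56740863  0.2215696 ] [[-0.909, -0.417, -0.001], [-0.417, 0.909, 0.002], [0.0, 0.002, -1.0]]
```

View pics/scene.png

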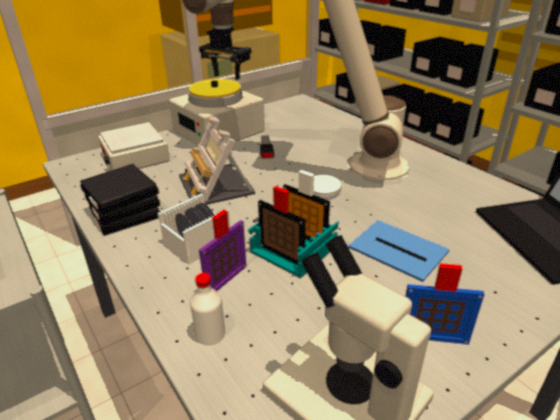

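View pics/top.png

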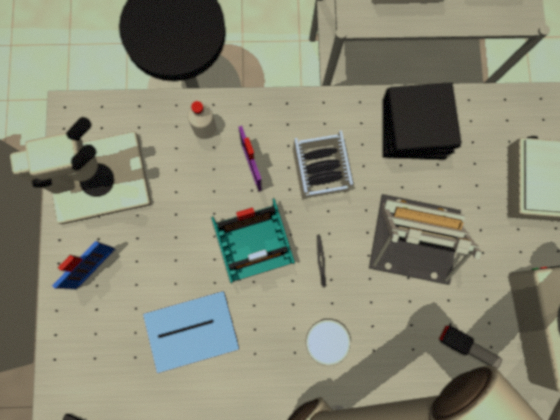

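The scene picture shows three red grips on frames: one at (281,199) on the black/brown frame in the teal rack, one at (221,222) on a purple frame, and one at (449,277) on a blue frame. There is also a red bottle cap at (203,281). The one meant is at (281,199), or (245,214) in the top view, because it is the only one in the teal rack. The stand is at scene (215,165) and top (425,235).

Run:
```python
from h import *
S=np.load("scene.npz");T=np.load("top.npz")
a=cv2.resize(S["p"][110:290,160:360],(800,720)[::1] if 0 else (400,360),interpolation=cv2.INTER_CUBIC)
b=cv2.resize(T["p"][180:300,360:490],(390,360),interpolation=cv2.INTER_CUBIC)
cv2.imwrite("pics/crop.png",np.hstack([a,b]))
for n,D in(("scene",S),("top",T)):
    p,X=D["p"],D["X"]; hsv=cv2.cvtColor(p,cv2.COLOR_BGR2HSV)
    h,s,v=hsv[...,0],hsv[...,1],hsv[...,2]
    red=(((h<8)|(h>172))&(s>150)&(v>90)).astype(np.uint8)
    k,l,st,c=cv2.connectedComponentsWithStats(red)
    for j in range(1,k):
        if st[j,4]>15:
            q=X[(l==j)&(D["d"]>0)]; print(n,"red",c[j].round(),st[j,4],np.median(q,0).round(3),np.percentile(q[:,2],[5,95]).round(3))
    teal=(h>75)&(h<98)&(s>90)&(v>40)&(D["d"]>0)
    q=X[teal]; top=q[(q[:,2]>.06)&(q[:,2]<.09)]; 
    print(n,"teal",len(q),len(top),np.percentile(q[:,2],[1,50,99]).round(3))
    if len(top)>30: print(cv2.minAreaRect((q[:,:2]*1000).astype(np.float32)),cv2.minAreaRect((top[:,:2]*1000).astype(np.float32)))
# stand region
for n,D,box in(("top",T,(185,290,365,490)),("scene",S,(110,215,175,260))):
    a,b,c,d=box
    for y in range(a,b,6):
        print(n,y,[tuple((D["X"][y,x]*1000).round().astype(int).tolist()) for x in range(c,d,12)]) if n=="top" else 0
```

```text
scene red [267. 155.] 51 [ 0.281 -0.272  0.015] [0.007 0.023]
scene red [281. 199.] 333 [0.57  0.218 0.185] [0.156 0.21 ]
scene red [220. 223.] 347 [0.726 0.208 0.176] [0.146 0.198]
scene red [448. 277.] 573 [0.47  0.61  0.176] [0.147 0.198]
scene red [202. 280.] 186 [0.835 0.331 0.159] [0.148 0.161]
scene teal 1501 499 [0.005 0.04  0.301]
((572.553955078125, 374.7772216796875), (442.9162902832031, 240.19253540039062), 70.61144256591797) ((520.6526489257812, 204.35736083984375), (165.7745819091797, 165.91445922851562), 15.561409950256348)
top red [197. 107.] 104 [0.831 0.323 0.16 ] [0.156 0.164]
top red [249. 146.] 96 [0.72  0.202 0.197] [0.18  0.201]
top red [245. 212.] 93 [0.565 0.211 0.21 ] [0.197 0.214]
top red [ 66. 262.] 99 [0.465 0.603 0.198] [0.191 0.201]
top teal 2953 572 [0.006 0.014 0.153]
((519.6394653320312, 194.92715454101562), (162.9443817138672, 169.70111083984375), 15.87042236328125) ((518.8436889648438, 197.7262420654297), (162.9443817138672, 163.88108825683594), 15.87042236328125)
top 185 [(667, -102, 0), (667, -134, -1), (666, -166, 0), (665, -198, 0), (665, -231,
[... 2689 characters left out ...]
42, -180, 13), (441, -211, 13), (440, -243, 13), (439, -272, 16), (439, -306, 9), (439, -341, 0), (438, -372, 0), (437, -406, -5)]
top 275 [(429, -90, -5), (428, -120, 0), (428, -151, 2), (427, -182, 4), (426, -211, 10), (425, -241, 13), (424, -273, 11), (422, -291, 46), (423, -340, -2), (422, -369, 4), (421, -401, 2)]
top 281 [(414, -88, 1), (413, -120, -2), (412, -151, -2), (412, -183, -3), (411, -213, -1), (410, -244, 2), (409, -271, 13), (408, -303, 12), (408, -338, 1), (407, -370, -1), (406, -400, 1)]
top 287 [(398, -88, 0), (398, -119, -2), (397, -150, -3), (396, -180, 2), (395, -214, -5), (394, -242, 3), (394, -273, 3), (393, -306, 0), (392, -335, 4), (391, -369, -2), (391, -400, -1)]
```

View pics/crop.png

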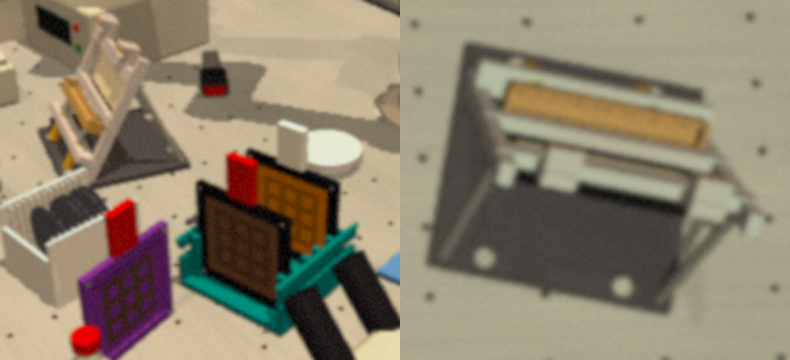

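The crop confirms it: red grip, black frame, brown mask, in the teal rack, in the slot nearer the camera, with the white-grip amber frame behind. The stand is free, and its orange-beige rail faces +x. Next I'll fit the easel and grip poses.

```bash
cat > fit.py <<'E'
from h import *
from scipy.optimize import least_squares
S=np.load("scene.npz");T=np.load("top.npz")
def axes(yaw):
    c,s=np.cos(yaw),np.sin(yaw); a=np.pi/6
    return np.array([[c*np.cos(a),-s,-c*np.sin(a)],[s*np.cos(a),c,-s*np.sin(a)],[np.sin(a),0,np.cos(a)]])
if __name__=="__main__":
    for n,D in(("scene",S),("top",T)):
        h,s,v=cv2.split(cv2.cvtColor(D["p"],cv2.COLOR_BGR2HSV)); X=D["X"]
        reg=(X[...,0]>.4)&(X[...,0]<.66)&(X[...,1]<-.1)&(X[...,1]>-.36)&(D["d"]>0)
        m=reg&(h>8)&(h<25)&(s>120)&(v>110)&(X[...,2]>.06)
        q=X[m]; print(n,"rail",len(q),q.mean(0).round(4),np.percentile(q[:,2],[5,50,95]).round(3),cv2.minAreaRect((q[:,:2]*1000).astype(np.float32)))
        q0=X[reg&(X[...,2]>.08)]
        for yaw in np.deg2rad([-10,-8,-6,-4]):
            R=axes(yaw); o=np.array([.54,-.22,.085])
            def f(p):
                e=(q0-np.array([p[0],p[1],.085]))@axes(p[2]); 
                w=(np.abs(e[:,1])<.08)&(np.abs(e[:,0])<.012)&(((e[:,2]>.013)&(e[:,2]<.031))|((e[:,2]>.086)&(e[:,2]<.11)))
                return e,w
            p=np.array([.54,-.225,yaw])
            for _ in range(15):
                e,w=f(p); 
                A=np.c_[np.ones(w.sum()),e[w,1]]; k=np.linalg.lstsq(A,e[w,0],rcond=None)[0]
                p[0]+=k[0]/np.cos(np.pi/6); p[2]-=k[1]*1.1
            print(n,np.rad2deg(yaw).round(),w.sum(),p[:2].round(4),np.rad2deg(p[2]).round(2),e[w,0].std().round(4))
        # base
        b=reg&(s<70)&(v<90)&(np.abs(X[...,2]-.012)<.012); q=X[b]
        if len(q): print("base",len(q),cv2.minAreaRect((q[:,:2]*1000).astype(np.float32)))
        e,w=f(p); hk=(e[:,2]>.12)&(e[:,2]<.145)&(e[:,0]>-.01)&(e[:,0]<.03)
        ee=e[hk]; print("hooks y",[ (g.sum(),np.percentile(ee[g],[3,50,97],axis=0).round(3).tolist()) for g in (ee[:,1]>0,ee[:,1]<0)])
        for nm,mm in (("red",((h<8)|(h>172))&(s>150)&(v>90)),("white",(s<50)&(v>140))):
            if nm=="red": g=mm&(np.hypot(X[...,0]-.567,X[...,1]-.213)<.05)
            else: g=mm&(np.hypot(X[...,0]-.47,X[...,1]-.183)<.06)&(X[...,2]>.15)
            q=X[g]; print(nm,len(q),q.mean(0).round(4),q.max(0).round(3),cv2.minAreaRect((q[:,:2]*1000).astype(np.float32)))
E
python3 fit.py; python3 -c "
from station import r
print([a for a in dir(r) if a[0]!='_'])"
```

```text
scene rail 257 [ 0.5606 -0.2241  0.0961] [0.084 0.092 0.104] ((540.0849609375, -225.10699462890625), (171.54232788085938, 69.4277572631836), 76.69192504882812)
scene -10.0 306 [ 0.5512 -0.225 ] -13.44 0.0034
scene -8.0 306 [ 0.5512 -0.225 ] -13.44 0.0034
scene -6.0 306 [ 0.5512 -0.225 ] -13.44 0.0034
scene -4.0 306 [ 0.5512 -0.225 ] -13.44 0.0034
base 971 ((527.3013916015625, -217.25799560546875), (214.39743041992188, 187.94393920898438), 78.54553985595703)
hooks y [(np.int64(87), [[-0.009, 0.043, 0.121], [0.002, 0.063, 0.129], [0.02, 0.098, 0.134]]), (np.int64(61), [[-0.008, -0.094, 0.121], [0.004, -0.052, 0.129], [0.02, -0.043, 0.134]])]
red 325 [0.5696 0.218  0.1851] [0.579 0.237 0.212] ((568.8453369140625, 212.44456481933594), (15.072200775146484, 50.75715637207031), 18.461400985717773)
white 53 [0.4701 0.1929 0.2047] [0.48  0.208 0.211] ((471.5592041015625, 189.72988891601562), (14.384662628173828, 39.55387878417969), 17.180644989013672)
top rail 595 [ 0.5607 -0.2337  0.0921] [0.084 0.09  0.104] ((561.1796875, -231.23312377929688), (162.8423614501953, 22.587474822998047), 76.80937194824219)
top -10.0 750 [ 0.5514 -0.225 ] -13.25 0.0041
top -8.0 750 [ 0.5514 -0.225 ] -13.25 0.0041
top -6.0 750 [ 0.5514 -0.225 ] -13.25 0.0041
top -4.0 750 [ 0.5514 -0.225 ] -13.25 0.0041
base 2814 ((518.53369140625, -225.0411376953125), (216.257568359375, 197.3283233642578), 77.42434692382812)
hooks y [(np.int64(223), [[-0.008, 0.039, 0.122], [0.004, 0.055, 0.132], [0.022, 0.094, 0.136]]), (np.int64(238), [[-0.008, -0.102, 0.123], [0.004, -0.063, 0.132], [0.022, -0.048, 0.136]])]
red 91 [0.565  0.2108 0.2084] [0.575 0.229 0.216] ((565.901123046875, 211.38137817382812), (10.815183639526367, 37.612510681152344), 15.907526016235352)
white 93 [0.4711 0.1855 0.2093] [0.481 0.204 0.215] ((471.6625671386719, 184.9093475341797), (11.030383110046387, 40.197059631347656), 16.161884307861328)
['PlanningError', 'finish_job', 'sense']
```

Request:
play_rows(commands="0 0 0.82 0 0 0.7873;0 0 0.82 0 0 0.7873;0 0 0.82 0 0 0.7873;0 0 0.82 0 0 0.7873;0.365 0.927 0 0 0 0.7873;0.365 0.927 0 0 0 0.7873;0.365 0.927 0 0 0 0.7873;0.365 0.927 0 0 0 0.7873;0.365 0.927 0 0 0 0.7873;0.365 0.927 0 0 0 0.7873;0.365 0.927 0 0 0 0.7873;0.365 0.927 0 0 0 0.7873;0.365 0.927 0 0 0 0;0.365 0.927 0 0 0 0;0.365 0.927 0 0 0 0;0.365 0.927 0 0 0 0")

```text
time_s: 1.7
tcp_pos: [0.3924, -0.2328, 0.3206]
ee_rot: [[0.274, -0.962, -0.001], [-0.962, -0.274, 0.0], [-0.001, 0.0, -1.0]]
wrist_force: [0.3, -1.0, -0.4]
gripper_width: 1.0
gripper_force: 0.0
```

Run:
```python
from h import *
s=r.sense();print(s["time_s"],s["tcp_pos"],np.array(s["ee_rot"]).round(3).tolist(),np.round(s["joints"],1))
p,d,X=pts("wrist");np.savez("w1.npz",p=p,d=d,X=X);cv2.imwrite("pics/w1.png",p)
```

```text
1.7 [ 0.39240021 -0.23283948  0.32061003] [[0.274, -0.962, -0.001], [-0.962, -0.274, 0.0], [-0.001, 0.0, -1.0]] [-10.2   1.8 -11.7  -0.  -76.6  26.1]
```

View pics/w1.png

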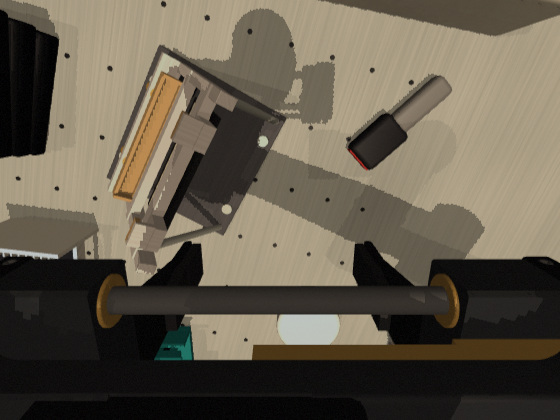

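The wrist view shows the empty stand: rail from (180,75) to (120,198), hooks near (190,130). I'll refit the easel from this view and carry on to the rack.

Run:
```python
from h import *
from fit import axes
D=np.load("w1.npz");X=D["X"];h,s,v=cv2.split(cv2.cvtColor(D["p"],cv2.COLOR_BGR2HSV))
reg=(X[...,0]>.4)&(X[...,0]<.68)&(X[...,1]<-.08)&(X[...,1]>-.38)&(D["d"]>0)
m=reg&(h>8)&(h<25)&(s>110)&(v>130)&(X[...,2]>.06);q=X[m];rc=cv2.minAreaRect((q[:,:2]*1000).astype(np.float32))
print("rail",len(q),np.median(q,0),np.percentile(q[:,2],[5,50,95]),rc)
q0=X[reg&(X[...,2]>.08)];p=np.array([.551,-.227,np.deg2rad(-13.3)])
for _ in range(15):
    e=(q0-np.array([p[0],p[1],.085]))@axes(p[2])
    w=(np.abs(e[:,1])<.08)&(np.abs(e[:,0])<.006)&(((e[:,2]>.017)&(e[:,2]<.027))|((e[:,2]>.09)&(e[:,2]<.106)))
    k=np.linalg.lstsq(np.c_[np.ones(w.sum()),e[w,1]],e[w,0],rcond=None)[0];p[0]+=k[0]/np.cos(np.pi/6);p[2]-=k[1]
print(w.sum(),p[:2],np.rad2deg(p[2]),e[w,0].std())
for z0,z1 in((.013,.031),(.086,.11)):
    g=(np.abs(e[:,0])<.008)&(np.abs(e[:,1])<.08)&(e[:,2]>z0)&(e[:,2]<z1);print("bar",g.sum(),np.median(e[g,0]))
hk=(e[:,2]>.12)&(e[:,2]<.145)&(e[:,0]>-.0)&(e[:,0]<.03);ee=e[hk]
for g in(ee[:,1]>0,ee[:,1]<0):print("hook",g.sum(),np.percentile(ee[g],[3,50,97],axis=0).round(4).tolist())
po=(np.abs(e[:,1])>.08)&(e[:,2]>.03)&(e[:,2]<.13)&(e[:,0]>-.01)&(e[:,0]<.008);
for g in(e[po][:,1]>0,e[po][:,1]<0):print("post",g.sum(),np.percentile(e[po][g],[3,50,97],axis=0).round(4).tolist())
er=(q-np.array([p[0],p[1],.085]))@axes(p[2]);print("rail in easel",np.percentile(er,[2,50,98],axis=0).round(4).tolist())
```

```text
rail 2576 [ 0.55896029 -0.23829591  0.08994416] [0.08473465 0.08994416 0.10273878] ((542.4066162109375, -220.33688354492188), (158.1053924560547, 125.75576782226562), 55.359580993652344)
802 [ 0.55440777 -0.227     ] -13.097177019884896 0.0005470555509298535
bar 1330 -0.0020729150577133873
bar 1317 -0.00043042343554595784
hook 635 [[0.0004, 0.0401, 0.1234], [0.0109, 0.0513, 0.1334], [0.0181, 0.0653, 0.135]]
hook 785 [[0.0003, -0.0716, 0.1239], [0.0109, -0.0595, 0.1334], [0.0183, -0.0465, 0.1348]]
post 300 [[-0.0094, 0.0846, 0.0324], [-0.0022, 0.0864, 0.1096], [0.0002, 0.0962, 0.129]]
post 641 [[-0.0086, -0.1026, 0.0335], [-0.0018, -0.0943, 0.1028], [0.0004, -0.081, 0.1272]]
rail in easel [[-0.0011, -0.0823, -0.0029], [0.009, -0.0097, 0.0003], [0.0213, 0.0752, 0.0146]]
```

Request:
play_rows(commands="0.365 0.927 0 0 0 0;0.365 0.927 0 0 0 0;0.365 0.927 0 0 0 0;0.365 0.927 0 0 0 0;0.365 0.927 0 0 0 0;0.365 0.927 0 0 0 0;0.365 0.927 0 0 0 0;0.365 0.927 0 0 0 0;0.365 0.927 0 0 0 0;0.365 0.927 0 0 0 0;0.365 0.927 0 0 0 0;0 0 0 0 0 0")

```text
time_s: 2.95
tcp_pos: [0.5136, 0.0742, 0.3197]
ee_rot: [[0.277, -0.961, -0.002], [-0.961, -0.277, -0.0], [-0.0, 0.002, -1.0]]
wrist_force: [0.7, -0.2, -0.1]
gripper_width: 1.002
gripper_force: 0.0
```

Run:
```python
from h import *
s=r.sense();print(s["time_s"],s["tcp_pos"],np.round(s["joints"],1))
p,d,X=pts("wrist");np.savez("w2.npz",p=p,d=d,X=X);cv2.imwrite("pics/w2.png",p)
h,ss,v=cv2.split(cv2.cvtColor(p,cv2.COLOR_BGR2HSV))
for nm,D in(("wrist",(p,X)),):
    g=((h<8)|(h>172))&(ss>150)&(v>90)&(np.hypot(X[...,0]-.567,X[...,1]-.213)<.06)&(X[...,2]>.1)
    q=X[g];print(len(q));
    if len(q)>20: print(np.median(q,0),cv2.minAreaRect((q[:,:2]*1000).astype(np.float32)))
```

```text
2.95 [0.51357851 0.07424539 0.31970718] [ 26.1   8.4  -4.3  -0.  -77.3 -10.1]
155
[0.56334165 0.22228363 0.20958073] ((563.60107421875, 222.70941162109375), (11.25758171081543, 17.153076171875), 14.053252220153809)
```

Request:
play_rows(commands="0.356 0.912 0 0 0 0;0.356 0.912 0 0 0 0;0.356 0.912 0 0 0 0;0.356 0.912 0 0 0 0;0.356 0.912 0 0 0 0;0 0 0 0 0 0;0 0 -0.8 0 0 0;0 0 -0.8 0 0 0;0 0 -0.8 0 0 0;0 0 0 0 0 0;0 0 0 0 0 0")

```text
time_s: 4.1
tcp_pos: [0.5664, 0.2075, 0.2496]
ee_rot: [[0.273, -0.962, 0.0], [-0.962, -0.273, -0.001], [0.001, -0.0, -1.0]]
wrist_force: [0.5, 0.4, 0.3]
gripper_width: 1.001
gripper_force: 0.0
```

Run:
```python
from h import *
s=r.sense();print(s["time_s"],s["tcp_pos"],np.round(s["joints"],1),np.array(s["ee_rot"]).round(4).tolist())
```

```text
4.1 [0.5664006  0.20752466 0.24957558] [ 35.5  18.9  -0.3   0.  -70.8 -19.7] [[0.2731, -0.962, 0.0002], [-0.962, -0.2731, -0.0008], [0.0008, -0.0, -1.0]]
```

Request:
play_rows(commands="0.02 0.12 -0.7 0 0 0;0 0 -0.7 0 0 0;0 0 -0.7 0 0 0;0 0 -0.6 0 0 0;0 0 -0.4 0 0 0;0 0 -0.05 0 0 0;0 0 0 0 0 0;0 0 0 0 0 0")

```text
time_s: 4.9
tcp_pos: [0.5678, 0.2125, 0.156]
ee_rot: [[0.274, -0.962, 0.003], [-0.962, -0.274, 0.001], [-0.001, -0.003, -1.0]]
wrist_force: [-0.7, 0.2, -0.9]
gripper_width: 1.002
gripper_force: 0.0
```

Request:
play_rows(commands="0 0 0 0 0 0;0 0 0 0 0 0;0 0 0 0 0 0;0 0 0 0 0 0;0 0 0 0 0 0;0 0 0 0 0 0;0 0 0 0 0 0;0 0 0 0 0 0", grip=0)

```text
time_s: 5.7
tcp_pos: [0.5669, 0.2122, 0.1544]
ee_rot: [[0.274, -0.962, -0.0], [-0.962, -0.274, -0.0], [0.0, 0.0, -1.0]]
wrist_force: [-0.1, -0.2, -0.2]
gripper_width: 0.358
gripper_force: 0.0
```

Request:
play_rows(commands="0 0 0 0 0 0;0 0 0 0 0 0;0 0 0 0 0 0;0 0 0 0 0 0;0 0 0 0 0 0;0 0 0 0 0 0")

```text
time_s: 6.3
tcp_pos: [0.5669, 0.2122, 0.1544]
ee_rot: [[0.274, -0.962, -0.0], [-0.962, -0.274, -0.0], [0.0, 0.0, -1.0]]
wrist_force: [-0.0, -0.6, -0.2]
gripper_width: 0.137
gripper_force: 30.0
```

Gripped, with the opening at 12 mm, the tab thickness. Next I lift it and compute the targets.

```bash
cat > plan.py <<'E'
from h import *
from fit import axes
from scipy.spatial.transform import Rotation as Ro
O=np.array([.5532,-.2301,.085]);YAW=np.deg2rad(-13.1);E=axes(YAW);L=.1424
def target(th,xc,zc,L=L):
    a=np.deg2rad(th);u=np.array([np.sin(a),0,np.cos(a)]);n=np.array([np.cos(a),0,-np.sin(a)])
    t=O+E@(np.array([xc,0,zc])+u*L); z=-E@u;y=-E@n
    return t,np.c_[np.cross(y,z),y,z]
def delta(th,xc,zc):
    s=r.sense();t,R=target(th,xc,zc);R0=np.array(s["ee_rot"])
    d=(t-s["tcp_pos"])/.03;w=Ro.from_matrix(R@R0.T).as_rotvec()/.15
    return t,d,w
def where():
    s=r.sense();R0=np.array(s["ee_rot"]);u=-E.T@R0[:,2]
    c=E.T@(np.array(s["tcp_pos"])-R0[:,2]*-L*-1*-1*0-(-R0[:,2])*L-O)
    print("t",s["time_s"],"bottom xyz mm",(c*1000).round(1),"tilt",np.rad2deg(np.arctan2(u[0],u[2])).round(2),"side",np.rad2deg(u[1]).round(2),"F easel",(E.T@np.array(s["wrist_force"])).round(1),"grip",round(s["gripper_width"]*87,1))
E
python3 - <<'E'
from plan import *
np.set_printoptions(precision=4,suppress=True)
for a in((12,.007,.05),(12,.007,-.023),(0,.005,-.023),(0,.005,-.012)):print(a,*delta(*a))
E
```

```text
(12, 0.007, 0.05) [ 0.4919 -0.2158  0.2672] [ -2.4989 -14.2671   3.7605] [ 0.0519 -2.1163 -3.3446]
(12, 0.007, -0.023) [ 0.5274 -0.2241  0.204 ] [ -1.3139 -14.5428   1.6532] [ 0.0519 -2.1163 -3.3446]
(0, 0.005, -0.023) [ 0.4993 -0.2176  0.1909] [ -2.2531 -14.3243   1.2163] [ 0.0862 -3.5266 -3.2945]
(0, 0.005, -0.012) [ 0.4939 -0.2163  0.2004] [ -2.4316 -14.2827   1.5338] [ 0.0862 -3.5266 -3.2945]
```

Request:
play_rows(commands="0 0 0.3 0 0 0;0 0 0.6 0 0 0;0 0 0.9 0 0 0;0 0 0.9 0 0 0;0 0 0.9 0 0 0;0 0 0.9 0 0 0;0 0 0.9 0 0 0;0 0 0.9 0 0 0;0 0 0.9 0 0 0;0 0 0.5 0 0 0;0 0 0 0 0 0")

```text
time_s: 7.4
tcp_pos: [0.5672, 0.2123, 0.3879]
ee_rot: [[0.273, -0.962, 0.003], [-0.962, -0.273, 0.002], [-0.001, -0.004, -1.0]]
wrist_force: [-0.4, -0.2, -4.6]
gripper_width: 0.136
gripper_force: 30.0
```

Run:
```python
from plan import *
np.set_printoptions(precision=4,suppress=True)
print(*delta(12,.07,.03))
```

```text
[ 0.5548 -0.2305  0.2814] [ -0.4139 -14.7579  -3.5491] [ 0.0428 -2.0898 -3.3448]
```

Request:
play_rows(commands="-0.026 -0.6 0 0 0 -0.562;-0.026 -0.94 0 0 0 -0.562;-0.026 -0.94 0 0 0 -0.562;-0.026 -0.94 0 0 0 -0.562;-0.026 -0.94 0 0 0 -0.562;-0.026 -0.94 0 0 0 -0.562;-0.026 -0.94 0 -0.119 -0.51 0;-0.026 -0.94 0 -0.119 -0.51 0;-0.026 -0.94 0 -0.119 -0.51 0;-0.026 -0.94 0 -0.119 -0.51 0;-0.026 -0.94 0 0 0 0;-0.026 -0.94 0 0 0 0;-0.026 -0.94 0 0 0 0;-0.026 -0.94 0 0 0 0;-0.026 -0.94 0 0 0 0;-0.026 -0.94 0 0 0 0;0 0 0 0 0 0;0 0 0 0 0 0")

```text
time_s: 9.2
tcp_pos: [0.5531, -0.229, 0.383]
ee_rot: [[-0.228, -0.927, 0.296], [-0.974, 0.218, -0.069], [-0.0, -0.304, -0.953]]
wrist_force: [-0.8, 0.6, -4.1]
gripper_width: 0.137
gripper_force: 30.0
```

Run:
```python
from plan import *
np.set_printoptions(precision=4,suppress=True)
where();print(*delta(12,.07,.03),np.round(r.sense()["joints"],1))
```

```text
t 9.2 bottom xyz mm [118.4   1.  119.1] tilt 12.29 side 0.01 F easel [-2.9  0.4 -3. ] grip 11.9
[ 0.5548 -0.2305  0.2814] [ 0.0545 -0.0485 -3.3862] [-0.0102 -0.032   0.0119] [ -5.8   6.3  -1.1   2.4 -65.1  -8. ]
```

Request:
play_rows(commands="0.054 -0.048 -0.7 0 0 0;0 0 -0.9 0 0 0;0 0 -0.9 0 0 0;0 0 -0.89 0 0 0;0 0 0 0 0 0;-0.402 0.094 -0.335 0 0 0;-0.402 0.094 -0.335 0 0 0;-0.402 0.094 -0.335 0 0 0;-0.402 0.094 -0.335 0 0 0;0 0 0 0 0 0;0 0 0 0 0 0")

```text
time_s: 10.3
tcp_pos: [0.5087, -0.2188, 0.2453]
ee_rot: [[-0.226, -0.926, 0.303], [-0.974, 0.214, -0.071], [0.001, -0.311, -0.95]]
wrist_force: [-0.0, 0.8, -2.5]
gripper_width: 0.138
gripper_force: 30.0
```

Run:
```python
from plan import *
np.set_printoptions(precision=4,suppress=True)
where();print(*delta(12,.007,.02))
p,d,X=pts("scene");np.savez("s2.npz",p=p,d=d,X=X)
cv2.imwrite("pics/s2.png",cv2.resize(p[90:230,150:290],(600,600),interpolation=cv2.INTER_CUBIC))
def dark(X,p):
    e=(X-O)@E;q=e[(np.abs(e[...,1])<.066)&(e[...,2]>.04)&(e[...,2]<.155)&(e[...,0]>-.005)&(e[...,0]<.08)&(p.max(-1)<80)]
    return q
q=dark(X,p);print(len(q))
if len(q)>30:
    A=np.c_[np.ones(len(q)),q[:,1],q[:,2]];k=np.linalg.lstsq(A,q[:,0],rcond=None)[0];print(k,np.percentile(q,[2,50,98],axis=0))
```

```text
t 10.3 bottom xyz mm [11.1  0.9 22.4] tilt 11.85 side 0.01 F easel [-1.4  0.8 -2.1] grip 12.0
[ 0.5065 -0.2192  0.2413] [-0.0728 -0.0152 -0.1344] [ 0.0074  0.0158 -0.0077]
511
[ 0.0054 -0.0017  0.2201] [[ 0.0141 -0.0615  0.042 ]
 [ 0.0266 -0.0034  0.0967]
 [ 0.0414  0.0642  0.1521]]
```

View pics/s2.png

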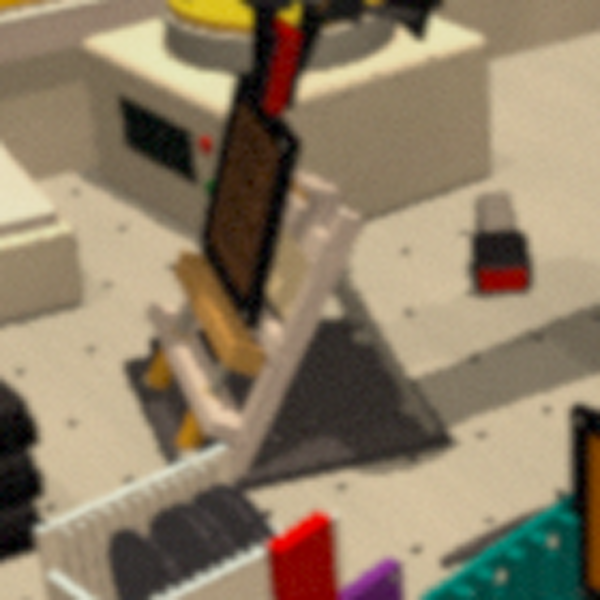

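The crop shows the frame above the rail, tilted outward with its lower edge over the trough near (240,300) and its top in front of the hooks. Now I lower it into the channel.

Request:
play_rows(commands="0.088 -0.021 -0.192 0 0 0;0.088 -0.021 -0.192 0 0 0;0.088 -0.021 -0.192 0 0 0;0.088 -0.021 -0.192 0 0 0;0 0 0 0 0 0;0 0 0 0 0 0")

```text
time_s: 10.95
tcp_pos: [0.5184, -0.2217, 0.2209]
ee_rot: [[-0.227, -0.926, 0.301], [-0.974, 0.215, -0.071], [0.0, -0.309, -0.951]]
wrist_force: [-2.6, 0.2, 1.1]
gripper_width: 0.133
gripper_force: 30.0
```

```bash
python3 -c "
from plan import *
where()"
```

```text
t 10.95 bottom xyz mm [ 7.4  0.3 -3.7] tilt 11.99 side 0.03 F easel [-1.7 -0.4  2.3] grip 11.6
```

Request:
play_rows(commands="0.063 -0.015 -0.111 0 0 0;0.063 -0.015 -0.111 0 0 0;0.063 -0.015 -0.111 0 0 0;0.063 -0.015 -0.111 0 0 0;0.063 -0.015 -0.111 0 0 0;0 0 0 0 0 0;0 0 0 0 0 0")

```text
time_s: 11.65
tcp_pos: [0.5278, -0.2239, 0.2043]
ee_rot: [[-0.227, -0.926, 0.301], [-0.974, 0.215, -0.071], [0.001, -0.309, -0.951]]
wrist_force: [-4.6, 1.3, 6.3]
gripper_width: 0.14
gripper_force: 30.0
```

Run:
```python
from plan import *
np.set_printoptions(precision=4,suppress=True)
where();print(*delta(6,.006,-.0235));print(*delta(0,.005,-.0235))
from plan import *
p,d,X=pts("scene");e=(X-O)@E;h,s,v=cv2.split(cv2.cvtColor(p,cv2.COLOR_BGR2HSV))
# red grip bottom vs fingers, rail
m=(np.abs(e[...,0]-.008)<.03)&(np.abs(e[...,1])<.1)&(h>8)&(h<25)&(s>120)&(v>110)&(e[...,2]<.03)&(e[...,2]>-.06);print("rail",m.sum(),np.percentile(e[m],[5,50,95],axis=0).round(3).tolist())
cv2.imwrite("pics/s3.png",cv2.resize(p[90:230,150:290],(600,600),interpolation=cv2.INTER_CUBIC))
S=np.load("scene.npz");e=(S["X"]-O)@E;h,s,v=cv2.split(cv2.cvtColor(S["p"],cv2.COLOR_BGR2HSV))
m=(np.abs(e[...,0]-.008)<.03)&(np.abs(e[...,1])<.1)&(h>8)&(h<25)&(s>120)&(v>110)&(e[...,2]<.03)&(e[...,2]>-.06);print("rail0",m.sum(),np.percentile(e[m],[5,50,95],axis=0).round(3).tolist())
```

```text
t 11.65 bottom xyz mm [  7.4   0.2 -22.9] tilt 11.99 side 0.03 F easel [-1.   0.2  7.9] grip 12.2
[ 0.5133 -0.2208  0.1977] [-0.4835  0.1041 -0.2181] [-0.1545 -0.6791  0.0003]
[ 0.4995 -0.2176  0.1905] [-0.9428  0.211  -0.4604] [-0.3127 -1.3591  0.0004]
rail 163 [[0.001, -0.073, -0.03], [0.019, 0.04, -0.021], [0.021, 0.085, -0.011]]
rail0 249 [[-0.003, -0.076, -0.005], [0.012, 0.008, 0.002], [0.022, 0.084, 0.011]]
```

View pics/s3.png

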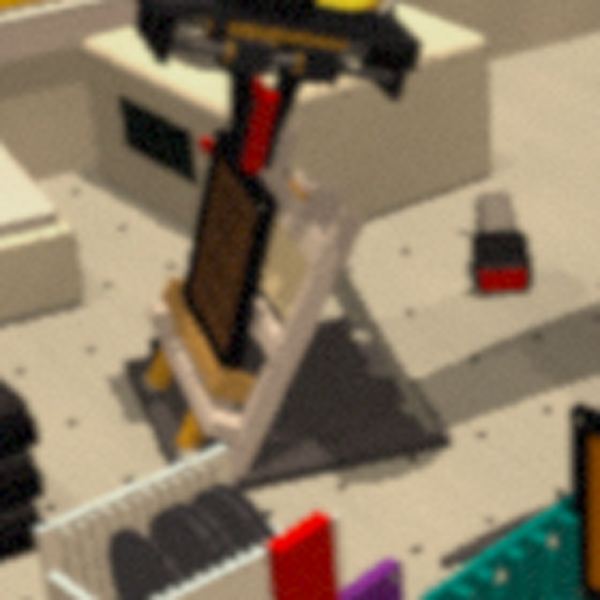

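The crop shows the rail pressed well down with the lower edge in the trough, and the top still in front of the hooks. I'll press 2 mm more, then begin the swing.

Request:
play_rows(commands="0.032 -0.008 -0.058 0 0 0;-0.157 0.035 -0.077 -0.052 -0.2265 0;-0.157 0.035 -0.077 -0.052 -0.2265 0;-0.157 0.035 -0.077 -0.052 -0.2265 0;0 0 0 0 0 0")

```text
time_s: 12.2
tcp_pos: [0.5144, -0.2208, 0.1962]
ee_rot: [[-0.227, -0.888, 0.4], [-0.974, 0.207, -0.092], [-0.001, -0.41, -0.912]]
wrist_force: [-5.8, 1.9, 7.2]
gripper_width: 0.138
gripper_force: 30.0
```

```bash
python3 -c "
from plan import *
where()"
```

```text
t 12.2 bottom xyz mm [  6.6   0.3 -25.5] tilt 5.79 side -0.03 F easel [-1.7  0.5  9.3] grip 12.0
```

Request:
play_rows(commands="-0.157 0.035 -0.077 -0.052 -0.2265 0;-0.157 0.035 -0.077 -0.052 -0.2265 0;-0.157 0.035 -0.077 -0.052 -0.2265 0;0 0 0 0 0 0;0 0 0 0 0 0")

```text
time_s: 12.7
tcp_pos: [0.502, -0.2178, 0.1903]
ee_rot: [[-0.226, -0.841, 0.492], [-0.974, 0.196, -0.113], [-0.001, -0.505, -0.863]]
wrist_force: [-5.2, 0.2, 8.9]
gripper_width: 0.139
gripper_force: 30.0
```

Run:
```python
from plan import *
where();np.set_printoptions(precision=4,suppress=True)
print(*delta(0,.005,-.012))
p,d,X=pts("scene");cv2.imwrite("pics/s4.png",cv2.resize(p[90:230,150:290],(600,600),interpolation=cv2.INTER_CUBIC))
```

```text
t 12.7 bottom xyz mm [  7.9   0.6 -24.8] tilt -0.34 side -0.09 F easel [-0.  -1.  10.2] grip 12.1
[ 0.4939 -0.2163  0.2004] [-0.2696  0.0502  0.3362] [-0.0007  0.0402 -0.0041]
```

View pics/s4.png

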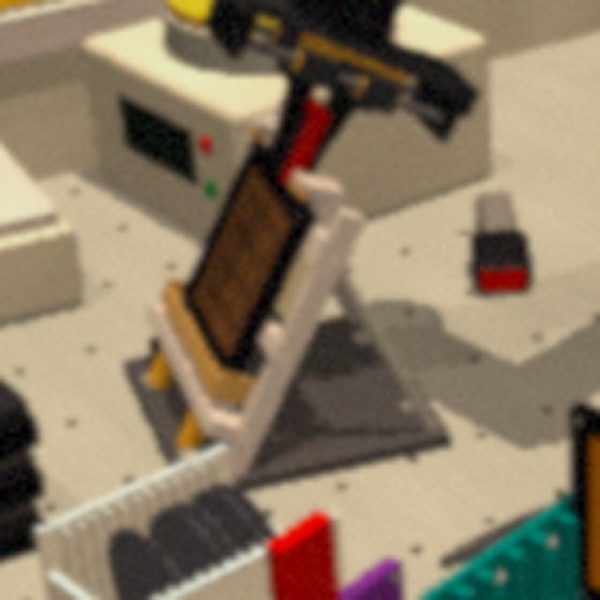

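The crop shows the frame parallel to the slope with its top edge below the hooks. There is no contact with the back bars yet, so I push it back along easel -x until I feel contact.

Request:
play_rows(commands="-0.042 0.01 -0.025 0 0.02 0;-0.042 0.01 -0.025 0 0.02 0;0 0 0 0 0 0;0 0 0 0 0 0")

```text
time_s: 13.15
tcp_pos: [0.5016, -0.2175, 0.1906]
ee_rot: [[-0.226, -0.841, 0.491], [-0.974, 0.196, -0.113], [-0.001, -0.504, -0.864]]
wrist_force: [-3.6, -1.4, 8.2]
gripper_width: 0.136
gripper_force: 30.0
```

```bash
python3 -c "
from plan import *
where()"
```

```text
t 13.15 bottom xyz mm [  7.5   0.8 -24.4] tilt -0.27 side -0.07 F easel [ 1.3 -2.2  8.7] grip 11.8
```

Request:
play_rows(commands="-0.042 0.01 -0.025 0 0 0;-0.042 0.01 -0.025 0 0 0;0 0 0 0 0 0;0 0 0 0 0 0")

```text
time_s: 13.55
tcp_pos: [0.5011, -0.2171, 0.1906]
ee_rot: [[-0.225, -0.839, 0.495], [-0.974, 0.194, -0.113], [-0.001, -0.508, -0.862]]
wrist_force: [0.2, -5.4, 8.1]
gripper_width: 0.133
gripper_force: 30.0
```

Run:
```python
from plan import *
where();p,d,X=pts("scene");cv2.imwrite("pics/s5.png",cv2.resize(p[125:185,185:245],(600,600),interpolation=cv2.INTER_CUBIC))
e=(X-O)@E;h,s,v=cv2.split(cv2.cvtColor(p,cv2.COLOR_BGR2HSV))
m=(np.abs(e[...,1])<.066)&(e[...,2]>.0)&(e[...,2]<.115)&(e[...,0]>-.005)&(e[...,0]<.03)&(p.max(-1)<80);q=e[m]
k=np.linalg.lstsq(np.c_[np.ones(len(q)),q[:,1],q[:,2]-.05],q[:,0],rcond=None)[0];print(len(q),k,q[:,1].min(),q[:,1].max())
```

```text
t 13.55 bottom xyz mm [  7.6   1.1 -24.1] tilt -0.51 side -0.1 F easel [ 5.3 -5.2  6.3] grip 11.6
497 [0.00690434 0.00238214 0.00688845] -0.06564898600943068 0.06554169690658862
```

Contact with the bars felt (5 N). Now I let the spring lift the frame under the hooks.

Request:
play_rows(commands="-0.031 0.007 0.088 0 0 0;-0.045 0.0105 0.08 0 0 0;-0.045 0.0105 0.08 0 0 0;-0.045 0.0105 0.08 0 0 0;0 0 0 0 0 0;0 0 0 0 0 0")

```text
time_s: 14.2
tcp_pos: [0.4957, -0.2158, 0.2002]
ee_rot: [[-0.225, -0.84, 0.494], [-0.974, 0.194, -0.113], [-0.001, -0.507, -0.862]]
wrist_force: [-1.0, -3.4, 9.5]
gripper_width: 0.132
gripper_force: 30.0
```

```bash
python3 -c "
from plan import *
where()"
```

```text
t 14.2 bottom xyz mm [  7.4   1.1 -13. ] tilt -0.47 side -0.09 F easel [ 4.6 -3.5  8.4] grip 11.5
```

Request:
play_rows(commands="-0.02 0.005 0.04 0 0 0;0 0 0 0 0 0;-0.02 0.005 0.04 0 0 0;0 0 0 0 0 0")

```text
time_s: 14.6
tcp_pos: [0.4956, -0.2158, 0.2005]
ee_rot: [[-0.225, -0.84, 0.493], [-0.974, 0.195, -0.113], [-0.001, -0.506, -0.863]]
wrist_force: [15.8, -15.3, -11.0]
gripper_width: 0.133
gripper_force: 30.0
```

Run:
```python
from plan import *
where();p,d,X=pts("scene");cv2.imwrite("pics/s6.png",cv2.resize(p[125:185,185:245],(600,600),interpolation=cv2.INTER_CUBIC))
```

```text
t 14.6 bottom xyz mm [  7.3   1.2 -12.7] tilt -0.39 side -0.11 F easel [ 10.9 -11.3 -19. ] grip 11.6
```

View pics/s6.png

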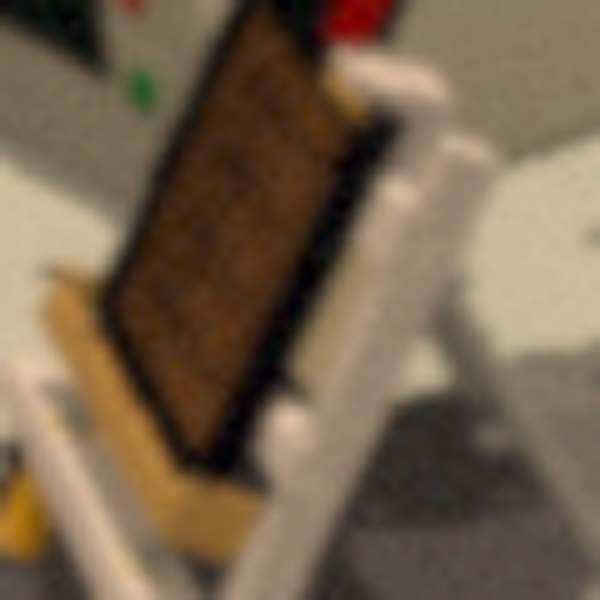

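The crop shows the near hook and its lip over the frame's shoulder (around (370,90)), and the plate along the back bars. The -19 N along the slope confirms it has reached the hooks. I ease off and release.

Request:
play_rows(commands="0.025 -0.006 -0.04 0 0 0;0 0 0 0 0 0;0 0 0 0 0 0")

```text
time_s: 14.95
tcp_pos: [0.4957, -0.2157, 0.2004]
ee_rot: [[-0.225, -0.84, 0.494], [-0.974, 0.195, -0.113], [-0.001, -0.506, -0.862]]
wrist_force: [6.1, -7.4, 0.7]
gripper_width: 0.137
gripper_force: 30.0
```

Request:
play_rows(commands="0 0 0 0 0 0;0 0 0 0 0 0;0 0 0 0 0 0;0 0 0 0 0 0;0 0 0 0 0 0;0 0 0 0 0 0", grip=36)

```text
time_s: 15.55
tcp_pos: [0.4897, -0.2151, 0.1959]
ee_rot: [[-0.227, -0.847, 0.481], [-0.974, 0.197, -0.113], [0.001, -0.494, -0.869]]
wrist_force: [0.7, 0.7, -0.2]
gripper_width: 0.41
gripper_force: 0.0
```

Request:
play_rows(commands="0.12 -0.03 0.07 0 0 0;0 0 0 0 0 0;-0.15 0.034 0.26 0 0 0;-0.292 0.068 0.52 0 0 0;-0.292 0.068 0.52 0 0 0;-0.292 0.068 0.52 0 0 0;-0.292 0.068 0.52 0 0 0;-0.292 0.068 0.52 0 0 0;-0.1 0 0.8 0 0 0;0 0 0 0 0 0")

```text
time_s: 16.55
tcp_pos: [0.4435, -0.205, 0.3132]
ee_rot: [[-0.226, -0.842, 0.489], [-0.974, 0.195, -0.114], [0.0, -0.502, -0.865]]
wrist_force: [1.3, -0.1, 0.2]
gripper_width: 0.414
gripper_force: 0.0
```

Run:
```python
from plan import *
where();p,d,X=pts("scene");a=cv2.resize(p[90:190,160:260],(390,390),interpolation=cv2.INTER_CUBIC);a=cv2.resize(p[105:190,175:260],(390,390),interpolation=cv2.INTER_CUBIC)
e=(X-O)@E
m=(np.abs(e[...,1])<.066)&(e[...,2]>.0)&(e[...,2]<.115)&(e[...,0]>-.005)&(e[...,0]<.03)&(p.max(-1)<80);q=e[m]
k=np.linalg.lstsq(np.c_[np.ones(len(q)),q[:,1],q[:,2]-.05],q[:,0],rcond=None)[0];print(len(q),k)
p,d,X=pts("top");b=cv2.resize(p[180:300,360:480],(390,390),interpolation=cv2.INTER_CUBIC);cv2.imwrite("pics/fin.png",np.hstack([a,b]))
h,s,v=cv2.split(cv2.cvtColor(p,cv2.COLOR_BGR2HSV));e=(X-O)@E
m=((h<8)|(h>172))&(s>140)&(v>80)&(np.abs(e[...,1])<.06)&(e[...,2]>.12)&(e[...,2]<.22);print("grip",m.sum(),np.percentile(e[m],[3,50,97],axis=0).round(4).tolist())
```

```text
t 16.55 bottom xyz mm [ 17.1  -0.4 111.5] tilt -0.16 side -0.01 F easel [ 1.2  0.2 -0.4] grip 36.0
416 [ 0.00709941 -0.00106258 -0.01081104]
grip 249 [[0.0018, -0.0145, 0.1331], [0.0117, 0.0044, 0.1719], [0.0133, 0.0208, 0.1877]]
```

View pics/fin.png

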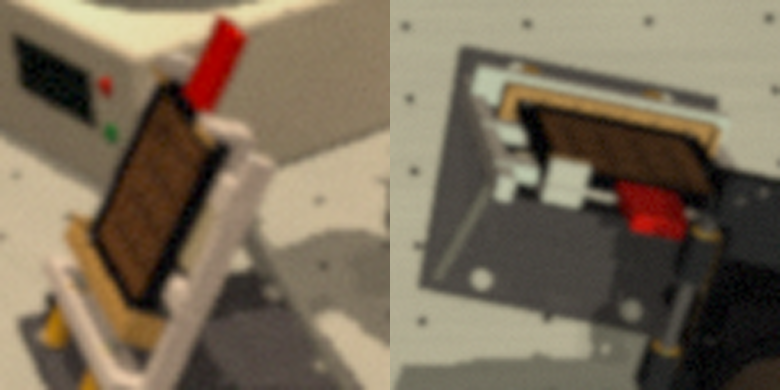

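The crops show the frame flat behind both hooks, with the gripper clear. Grip top measures 187 mm up the slope against 186 expected, and it sits about 3 mm off centre sideways. Handing in.

```bash
python3 -c "
from station import r
print(r.finish_job())"
```

```text
the job is handed in; nothing more can be done
None
```

The red-grip frame is loaded in the stand, clamped under both hooks and released, and the job was handed in at about 17 s with no verdict returned; I did not re-measure the spare frame, cassette or tweezers at the end, but the arm's path stayed clear of them.

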